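Hook the lime press's return spring onto its anchor post with the spring puller

TASK

The return spring of the lime press has come off: take the red-handled spring puller, put its pin into the front opening of the orange loop on the spring's end, stretch the spring past the brass anchor post and push it down so that the rear opening drops over the post, then let it draw back until the loop's crossbar hooks under the post's head. Afterwards stand the puller back upright in the stand it came from. Leave the ice pick, jigger and fruit alone.

Things in the scene. Friction and masses are not known exactly. Their poses are not given: they have to be found in the camera images.
- press: table-top lime press, fixed: oak board 360x110x12 mm with a steel cup 92 mm high at one end and a brass anchor post near the other. Origin on the worktop (z=0) under the post's axis, z up, +x level in the direction of the pull (cup end to post); board from x=-275 to +85 mm. The spring, in a grey guard sleeve, is hung at x=-140, 45 mm high; it only stretches and swings up and down above the x axis.
- post_top (a point): centre of the top of the brass anchor post, 56 mm above the worktop: head 14 mm wide, its underside 50 mm above the worktop; below it a neck 7 mm thick and, up to 20 mm, a foot 22 mm wide. A dark wear plate lies on the board, its top 14 mm above the worktop.
- pull_cell (a point): centre of the front opening of the flat orange loop (4 mm wire) on the spring's free end, for the puller's pin: 36 mm long, 20 mm wide inside; x along the spring, z square to the loop; front bar 20 mm ahead, crossbar 20 mm behind. At rest it hovers tipped up 16 degrees, about 82 mm above the worktop, a little behind the post; 1 N upward holds it up. Hooked, it is near level, 25 mm past the post.
- loop_crossbar (a point): middle of the loop's crossbar (4 mm). Behind it is the rear opening for the post, 36x20 mm. It drops over the post when the pin, pulling at the front bar, is 45 to 65 mm past the post's axis; it is under the head when pushed below 46 mm above the worktop. Drawn back, the bar bears on the far side of the neck, 6 mm past the axis; a pin 22 to 40 mm past the axis is then free and lifts out.
- spring_stretch (a joint): stretch of the spring in m: 0 slack, 0.030 when hooked on the post, at most 0.065. It pulls back with 1.4 N plus 90 N/m (about 4 N hooked).
- spring_lift (a joint): swing of the spring in rad: 0 as it hovers tipped up, level at 0.28, 0.25 to 0.36 when hooked, at most 0.38, downward.
- puller_grip (a point): middle of the red round handle (26 mm thick, 80 mm long) of the upright spring puller, 120 g; z up along the tool. Below the handle a 10 mm shank, then a disc 28 mm wide, 4 mm thick, underside 67 mm below this point, then a pin 6 mm thick, 18 mm long, its end 85 mm below this point. The pin pulls, the disc presses the loop down. Round: its turn does not matter. Hold it firmly upright.
- stand_red_hole (a point): centre of the mouth of the 16 mm hole through the top of the puller's stand, a fixed dark wooden block 64x64x30 mm, 30 mm above the worktop. The puller's pin stands in the hole and its disc rests on the top (puller_grip 67 mm above this point).
- ice_pick_grip (a point): middle of the brown wooden handle of the ice pick, a bystander of the same shape as the puller but with a thin spike, upright in a stand of its own like the puller's. The two stands may change sides.
- stand_pick_hole (a point): centre of the mouth of the hole in the ice pick's stand, 30 mm above the worktop.
- jigger: copper double jigger, 43x43x84 mm, a bystander; origin at the centre of its underside.
- lemon: yellow lemon, 71x53x51 mm, a bystander; origin at the centre of its underside.
- lime: green lime, 60x48x48 mm, a bystander; origin at the centre of its underside.
Things that resemble listed ones, but are neither listed nor needed, are in the scene too. What is shaped like the part that bears stand_red_hole but blue is not meant.

How it is judged:
By the outcome, as a careful person would: the job done as asked, in the order asked, and still so for the second after the job is handed in, with the robot touching nothing.
It also fails if it takes over 48 s, if anything falls off the work surface, if the arm or the gripper's body presses on something with over 40 N, if the wrist force passes 120 N, or if a joint passes its speed limit or range.

ROBOT

A 7-joint arm with a two-finger parallel gripper is mounted at the origin on a cart in front of the work surface, level with it; the furniture and walls round the work are solid. World frame = base frame: x ahead of the robot, y to its left, z up, the work surface at z = 0. Lengths are in m, angles in rad, forces in N, time in s.
With the tool pointing down it reaches from about 0.425 to 0.8 m from the base axis. Payload 8.3 kg.
Tool frame: the origin (TCP) lies midway between the tips of the shut fingers; the grasp point (between the pads) lies 19 mm behind it; z points along the fingers, y is the line along which they close (so a half turn about z gives the same grasp; the last joint's range is limited). The gripper opens to 85 mm and grips with 20 to 120 N. Pads are 22 mm wide; open, the fingers measure 114 mm over their backs; the gripper's body (76 mm by 85 mm) begins 54 mm behind the grasp point. The pads swing forward as they close: fully open they stand 13 mm farther back than shut.
Start: joints at [1.171, 0.383, 0.016, 1.37, -0.006, 1.388, -0.046], TCP at [0.207, -0.59, 0.231] pointing down, gripper open.
Joint ranges: [-2.95, 2.95], [-0.25, 2.06], [-1.52, 1.56], [0.18, 2.33], [-1.44, 4.58], [0.02, 2.06], [-3.01, 3.01]. Speed limits (rad/s): [2.39, 2.39, 3.01, 3.01, 3.14, 3.14, 3.14].

INTERFACE

Orientations are given as a unit quaternion [x, y, z, w].
In Python, from bench import arm gives the robot as it stands.
- The arm moves only by the tool arm_command, never from a script. Its argument "commands" is a list that holds one entry, the list of rows, each a list of 5 numbers: the finger opening in m, from 0 to 0.0854, then the shift along the tool's x, y, z in m, then the turn about the tool's z in degrees. In form: [[[hand, dx, dy, dz, spin], ...]]. A call has 1 to 12 rows; each row is the pose to reach, as a shift and turn from the pose commanded when the call began, along the tool's axes at that moment; what a row does not reach only later rows make up. A row lasts 1/12 s, in which the tool goes at most 41.7 mm and 7.16 degrees, less where a joint would pass 70% of its speed; a pose out of reach is approached as far as the arm can. A call with a gripper value outside its range is refused whole. The fingers move at their own pace and stop on an object; the grip force is fixed at half the most. Time passes only in rows, so rows that repeat a pose let the fingers close. It gives the time, the measured TCP pose, the force, the opening and the grip force at its end, in the units of the state.
- arm.observe(): the state, without advancing time (a new reading comes with each control period).
- arm.snapshot(name): name is "scene" or "top" or "wrist"; returns a dict with "pixels" (420x560x3 uint8, red, green, blue), "fx", "fy", "cx", "cy" (pixels), "rvec" (rotation vector, rad) and "tvec" (3), from world to camera coordinates, as OpenCV has them. Camera axes: x right, y down, z forward; pixel columns grow to the right and rows downward; lengths in m; the calibration is good to about 2 mm. The wrist camera is an equidistant fisheye: a pixel r from the principal point sees the ray r / f radians off the axis. A picture is of the moment at which its call begins. There is no depth.
- arm.close_job(): hands the job in; it is judged then, once.
The state is a dict: "t": time; "q": joint angles; "joint_velocities": joint speeds; "joint_efforts": joint torques, N m; "tool_pos": TCP position; "eef_rot": TCP orientation; "ft_force": force on the tool from outside, world axes, zero at the start; "ft_torque": the same for the moment, N m; "finger_gap": finger opening in m; "gripper_force": force on a finger pad.
Only numpy, scipy, OpenCV 4.12 (cv2) and the standard library are available. Lean on these libraries where they do the work, as an engineer would, in place of code of your own. Each camera call takes 0.05 s, during which the arm holds its last target. There are 200 camera calls.

## Working session

There is one attempt and no reset: what is moved stays moved. The work goes in short steps, Python scripts to look and compute and a tool call to move; the robot and the scene stay as the last step left them, time stands still between calls to the robot, and variables do not carry over. Pictures are saved under pics/ and viewed, at most 10 in all, crops included, and the job is handed in when it is done.

Besides the shell and the picture viewer there is one more tool, called after "Emit:" by a JSON object that holds its "name" and its "arguments", one argument or row to a line. arm_command: Moves the arm, as the interface text tells. Its arguments: {"type":"object","properties":{"commands":{"type":"array"}},"required":["commands"]}

```bash
mkdir -p pics
cat > h.py <<'E'
import numpy as np, cv2
from bench import arm
def snap(n,save=None):
    s=arm.snapshot(n)
    if save: cv2.imwrite('pics/'+save+'.png',s['pixels'][:,:,::-1])
    return s
def ray(s,u,v,fish=False):
    R=cv2.Rodrigues(np.array(s['rvec'],float))[0]; t=np.array(s['tvec'],float).ravel()
    x=(u-s['cx'])/s['fx']; y=(v-s['cy'])/s['fy']
    if fish:
        r=np.hypot(x,y); k=np.sin(r)/r if r>1e-9 else 1
        d=np.array([x*k,y*k,np.cos(r)])
    else: d=np.array([x,y,1.])
    return -R.T@t, R.T@d/np.linalg.norm(d)
def plane(s,u,v,z,fish=False):
    o,d=ray(s,u,v,fish); return o+d*(z-o[2])/d[2]
def tri(rs):
    A=sum(np.eye(3)-np.outer(d,d) for o,d in rs); b=sum((np.eye(3)-np.outer(d,d))@o for o,d in rs)
    return np.linalg.solve(A,b)
E
python3 - <<'E'
from h import *
np.set_printoptions(precision=4,suppress=True)
for n in ('scene','top'):
    s=snap(n,n+'1'); o,d=ray(s,s['cx'],s['cy']); print(n,o,d,s['fx'])
o=arm.observe(); print(o['t'],o['tool_pos'],o['eef_rot'],o['ft_force'])
E
```

```text
scene [0.0562 1.0968 1.0468] [ 0.3506 -0.6503 -0.6739] 388.5581368728134
top [-0.2833  0.6138  1.8247] [ 0.4258 -0.2121 -0.8796] 510.13263712264325
0.1 [ 0.2064 -0.5894  0.2304] [ 0.9859  0.1676 -0.0002 -0.0009] [-0.6713  0.3663 -0.5814]
```

View pics/scene1.png

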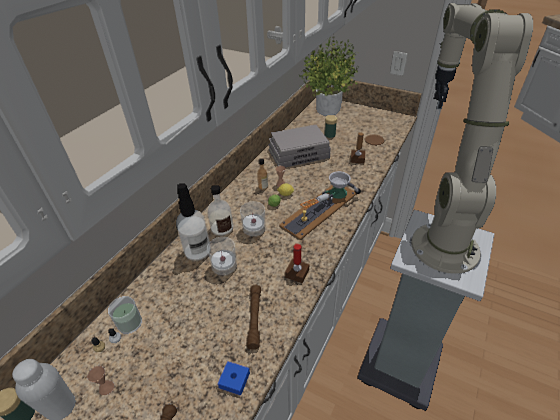

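View pics/top1.png

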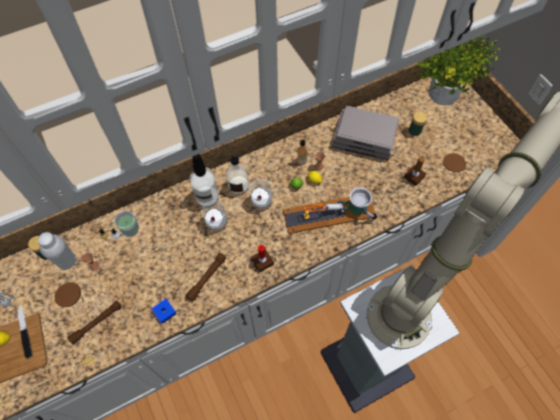

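The scene view shows the red-handled puller in a dark stand at (297,258), and at (262,255) in the top view. The other candidates are the brown-handled ice pick at (359,145), the muddler at (254,315) and the blue decoy stand at (233,377). I choose the red handle in the dark block. The press is at about (320,208), with its cup toward −y. I'll check the choice in a close crop.

Run:
```python
from h import *
a=cv2.imread('pics/scene1.png'); b=cv2.imread('pics/top1.png')
f=lambda i,x,y,w,h,k:cv2.resize(i[y:y+h,x:x+w],None,fx=k,fy=k,interpolation=cv2.INTER_CUBIC)
c1=f(a,270,165,100,75,4); c2=f(b,280,180,100,75,4); c3=f(a,260,225,100,75,4); c4=f(b,220,220,100,75,4)
cv2.imwrite('pics/crop1.png',np.vstack([np.hstack([c1,c2]),np.hstack([c3,c4])]))
```

```text
(no output)
```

View pics/crop1.png

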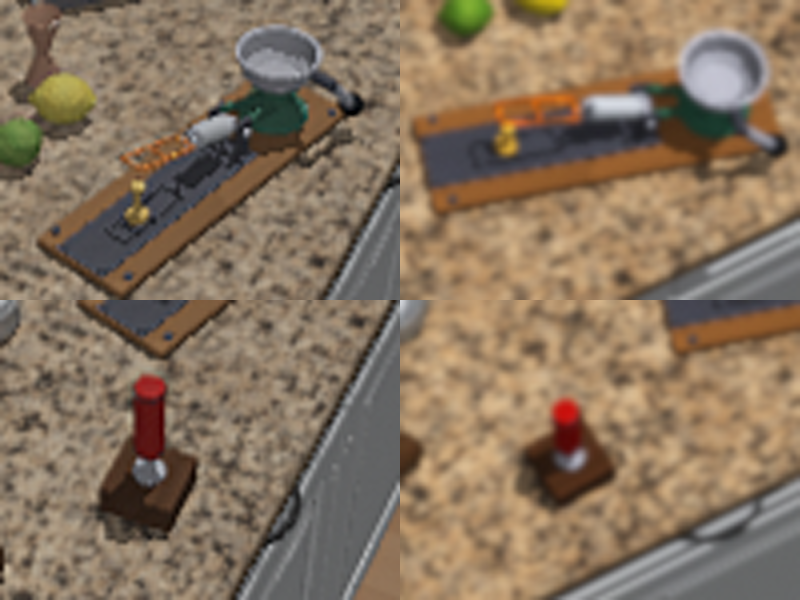

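The crop confirms the red puller in its dark stand. On the press, the brass post head is at scene crop (137,186) and the orange loop is behind it, tipped up.

Run:
```python
from h import *
np.set_printoptions(precision=4,suppress=True)
S={n:snap(n) for n in('scene','top')}
rs=[]
for n,s in S.items():
    p=s['pixels'].astype(int); m=((p[...,0]>70)&(p[...,1]<45)&(p[...,2]<50)).astype(np.uint8)
    k,l,st,c=cv2.connectedComponentsWithStats(m)
    for i in range(1,k):
        if st[i,4]>12: print(n,st[i],c[i])
    cand=[i for i in range(1,k) if abs(c[i][0]-(297 if n=='scene' else 263))<8 and abs(c[i][1]-253)<15]
    i=max(cand,key=lambda i:st[i,4]); rs.append(ray(s,*c[i])); print('grip plane',plane(s,*c[i],.097))
print('grip tri',tri(rs))
a=S['scene'];b=S['top']
A=lambda x,y:(x/4+270-.4,y/4+165-.4); B=lambda x,y:((x-400)/4+280-.4,y/4+180-.4)
print('post',plane(a,*A(137,186),.055),plane(b,*B(507,125),.055),tri([ray(a,*A(137,186)),ray(b,*B(507,125))]))
print('board front L/R',plane(a,*A(40,243),.012),plane(b,*B(418,122),.012),plane(a,*A(125,292),.012),plane(b,*B(437,212),.012))
print('board rear R', plane(b,*B(783,165),.012),plane(a,*A(350,118),.012))
print('lemon',plane(a,*A(62,98),.025),'lime',plane(a,*A(17,143),.025))
print('cup',plane(a,*A(278,50),.09),plane(b,*B(722,65),.09))
# stand
print('stand far corners(top view)',plane(b,(567-400)/4+220,(420-300)/4+220+5,.03))
```

```text
scene [293 245   8  20 124] [296.9516 254.2581]
grip plane [0.4205 0.3434 0.097 ]
top [414 175  10   7  13] [418.1538 178.7692]
top [255 246  11  13  77] [261.2078 252.1558]
grip plane [0.4163 0.3452 0.097 ]
grip tri [0.4178 0.3452 0.0986]
post [0.5092 0.1038 0.055 ] [0.5089 0.1034 0.055 ] [0.5093 0.1032 0.0544]
board front L/R [0.5765 0.1749 0.012 ] [0.5726 0.1687 0.012 ] [0.4762 0.1966 0.012 ] [0.4751 0.1986 0.012 ]
board rear R [ 0.3617 -0.1301  0.012 ] [ 0.3769 -0.1326  0.012 ]
lemon [ 0.6513 -0.0143  0.025 ] lime [0.6587 0.0698 0.025 ]
cup [ 0.4539 -0.1091  0.09  ] [ 0.4541 -0.1043  0.09  ]
stand far corners(top view) [0.432  0.3381 0.03  ]
```

```bash
cat >> h.py <<'E'
from scipy.spatial.transform import Rotation as Ro
def state():
    o=arm.observe(); R=Ro.from_quat(o['eef_rot']).as_matrix(); return o,np.array(o['tool_pos']),R
def yaw(R): return np.degrees(np.arctan2(R[1,1],R[0,1]))
def rows(T,p=None,R=None):
    """T: list of (hand, xyz world, yaw of tool y deg)"""
    o,p0,R0=state(); p=p0 if p is None else p; R=R0 if R is None else R
    y0=yaw(R)
    for h,x,y in T:
        d=R.T@(np.array(x)-p); s=-((y-y0+180)%360-180)
        print([h]+[round(float(v),3) for v in d]+[round(float(s),1)])
E
python3 - <<'E'
from h import *
o,p,R=state(); print(p,yaw(R),R[:,2])
for c0,c1 in ((0,12),(12,24),(24,29)):
    T=[]
    for k in range(c0+1,c1+1):
        f=min(k/28,1); a=np.radians(-70.7+110.2*f); r=.625-.08*min(1,f*2)
        T.append((.085,(r*np.cos(a),r*np.sin(a),.231),-70.7+146*min(1,k/24)))
    y=-70.7+146*min(1,c0/24); Rz=Ro.from_euler('z',y+70.7,degrees=True).as_matrix()@R
    f=c0/28; a=np.radians(-70.7+110.2*f); r=.625-.08*min(1,f*2)
    rows(T,np.array([r*np.cos(a),r*np.sin(a),.231]),Rz); print()
E
```

```text
[ 0.20646546 -0.58957512  0.23065731] -70.70065565202458 [-4.01966407e-04  1.18918283e-03 -9.99999212e-01]
[0.085, 0.043, -0.007, 0.0, -6.1]
[0.085, 0.084, -0.017, 0.0, -12.2]
[0.085, 0.124, -0.03, 0.0, -18.3]
[0.085, 0.163, -0.045, 0.0, -24.3]
[0.085, 0.201, -0.063, 0.0, -30.4]
[0.085, 0.237, -0.084, 0.0, -36.5]
[0.085, 0.271, -0.106, 0.0, -42.6]
[0.085, 0.303, -0.131, 0.0, -48.7]
[0.085, 0.332, -0.158, 0.0, -54.8]
[0.085, 0.36, -0.186, 0.0, -60.8]
[0.085, 0.385, -0.216, 0.0, -66.9]
[0.085, 0.408, -0.247, 0.0, -73.0]

[0.085, 0.037, 0.01, -0.0, -6.1]
[0.085, 0.074, 0.018, -0.0, -12.2]
[0.085, 0.11, 0.028, -0.0, -18.3]
[0.085, 0.147, 0.036, -0.0, -24.3]
[0.085, 0.184, 0.041, -0.0, -30.4]
[0.085, 0.221, 0.044, -0.0, -36.5]
[0.085, 0.259, 0.044, -0.0, -42.6]
[0.085, 0.296, 0.041, -0.0, -48.7]
[0.085, 0.333, 0.036, -0.0, -54.8]
[0.085, 0.37, 0.029, -0.0, -60.8]
[0.085, 0.406, 0.019, -0.0, -66.9]
[0.085, 0.441, 0.006, -0.0, -73.0]

[0.085, 0.024, 0.028, -0.0, -0.0]
[0.085, 0.05, 0.055, -0.0, -0.0]
[0.085, 0.078, 0.08, -0.0, -0.0]
[0.085, 0.108, 0.103, -0.0, -0.0]
[0.085, 0.108, 0.103, -0.0, -0.0]
```

Emit:
{"name": "arm_command", "arguments": {
  "commands": [
    [[0.085, 0.042, -0.007, 0, -6], [0.085, 0.083, -0.017, 0, -12], [0.085, 0.124, -0.03, 0, -18], [0.085, 0.163, -0.045, 0, -24], [0.085, 0.2, -0.063, 0, -30], [0.085, 0.237, -0.084, 0, -36], [0.085, 0.271, -0.106, 0, -42], [0.085, 0.303, -0.131, 0, -48], [0.085, 0.332, -0.158, 0, -55], [0.085, 0.36, -0.186, 0, -61], [0.085, 0.385, -0.216, 0, -67], [0.085, 0.408, -0.247, 0, -73]]
  ]
}}

```text
t: 1.2
tool_pos: [0.5106, -0.2199, 0.2311]
eef_rot: [0.691, 0.723, 0.0, -0.0]
ft_force: [2.0, -0.8, -0.2]
finger_gap: 0.0852
gripper_force: 0.0
```

Emit:
{"name": "arm_command", "arguments": {
  "commands": [
    [[0.085, 0.037, 0.01, 0, -6], [0.085, 0.074, 0.018, 0, -12], [0.085, 0.11, 0.028, 0, -18], [0.085, 0.147, 0.036, 0, -24], [0.085, 0.184, 0.041, 0, -30], [0.085, 0.221, 0.044, 0, -36], [0.085, 0.259, 0.044, 0, -42], [0.085, 0.296, 0.041, 0, -48], [0.085, 0.333, 0.036, 0, -55], [0.085, 0.37, 0.029, 0, -61], [0.085, 0.406, 0.019, 0, -67], [0.085, 0.441, 0.006, 0, -73]]
  ]
}}

```text
t: 2.2
tool_pos: [0.4978, 0.2206, 0.2312]
eef_rot: [0.126, 0.992, 0.0, 0.0]
ft_force: [0.7, 0.9, 0.2]
finger_gap: 0.0848
gripper_force: 0.0
```

Run:
```python
from h import *
np.set_printoptions(precision=4,suppress=True)
s=snap('wrist','w1'); o,p,R=state(); print(o['t'],p,yaw(R),o['q'],s['fx'],s['cx'],s['cy'],ray(s,s['cx'],s['cy']))
rows([(.085,(.418,.345,.2),75)])
```

```text
2.25 [0.4929 0.2292 0.2319] 76.63501972122836 [ 0.1912  0.3086 -0.8434  1.5673  0.2297  1.369   0.663 ] 325.19226210127806 281.75895979616945 210.32036745947622 (array([0.4198, 0.2402, 0.3741]), array([ 0.3095, -0.0785, -0.9477]))
[0.085, 0.1, 0.095, 0.032, 1.6]
```

View pics/w1.png

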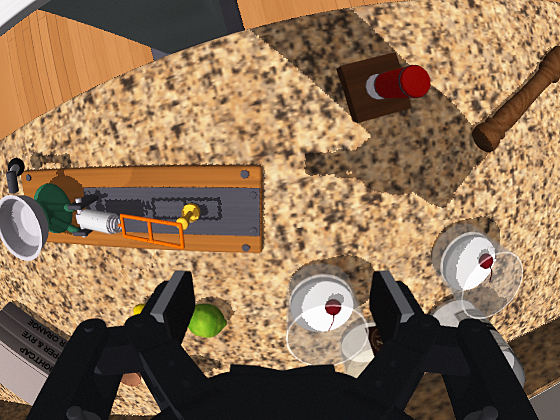

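The wrist view shows the handle top at (414,82), the post head at about (194,211), the loop's front opening at about (167,231), and the board's front corners at (262,168) and (262,250).

Run:
```python
from h import *
np.set_printoptions(precision=4,suppress=True)
s=snap('wrist'); p=cv2.imread('pics/w1.png')
P=lambda u,v,z:plane(s,u,v,z,True)[:2]
hsv=cv2.cvtColor(p,cv2.COLOR_BGR2HSV)
m=((hsv[...,0]<5)|(hsv[...,0]>175))&(hsv[...,1]>200)&(hsv[...,2]>150); m[:, :380]=0;m[120:]=0
ys,xs=np.nonzero(m); print('top face',xs.mean(),ys.mean(),len(xs),P(xs.mean(),ys.mean(),.137))
y=cv2.inRange(hsv,(18,120,100),(32,255,255)); y[:195]=0;y[235:]=0;y[:,:170]=0;y[:,215:]=0
ys,xs=np.nonzero(y); print('post mask',xs.min(),xs.max(),ys.min(),ys.max())
print('post',P(188,213,.053),P(194,211,.056))
fl=P(262,250,.012);fr=P(262,167,.012);bl=P(45,243,.012);br=P(25,170,.012)
print(fl,fr,bl,br,np.degrees(np.arctan2(*(fr-br)[::-1])),np.degrees(np.arctan2(*(fr-fl)[::-1])))
for n,u,v in(('front',183,233),('cross',152,228),('rear',120,224),('cell',167,231)): print(n,P(u,v,.082))
c=p[185:265,90:270]; cv2.imwrite('pics/c2.png',cv2.resize(c,None,fx=4.4,fy=4.4,interpolation=cv2.INTER_CUBIC))
```

```text
top face nan nan 0 [nan nan]
post mask 176 199 203 229
post [0.4994 0.1246] [0.498 0.133]
[0.5779 0.1847] [0.4777 0.2106] [ 0.5009 -0.1376] [ 0.3886 -0.1227] 75.03575614797487 165.52261273962236
front [0.5107 0.1235]
cross [0.4981 0.0921]
rear [0.4856 0.0567]
cell [0.5049 0.1073]<stdin>:7: RuntimeWarning: Mean of empty slice.
  ret = ret.dtype.type(ret / rcount)
```

View pics/c2.png

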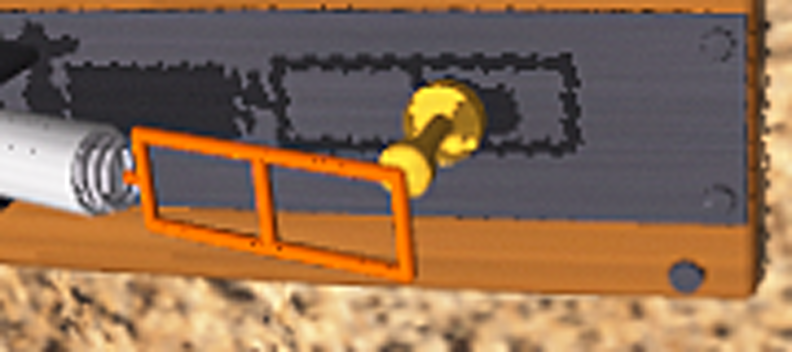

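The post's foot is the upper gold blob and its head is the lower one, at about (182,222). The image was also taken before the arm settled, so I'll measure from a fresh one.

Run:
```python
from h import *
np.set_printoptions(precision=4,suppress=True)
s=snap('wrist','w2'); p=s['pixels'][:,:,::-1].copy(); o,q,R=state(); print(q,o['joint_velocities'])
import pickle; pickle.dump({k:s[k] for k in s},open('w2.pkl','wb'))
hsv=cv2.cvtColor(p,cv2.COLOR_BGR2HSV)
m=((hsv[...,0]<6)|(hsv[...,0]>172))&(hsv[...,1]>150)&(hsv[...,2]>60); m[130:]=0;m[:,:340]=0
k,l,st,c=cv2.connectedComponentsWithStats(m.astype(np.uint8)); print([ (st[i],c[i]) for i in range(1,k) if st[i,4]>30])
a=cv2.resize(p[30:130,310:450],None,fx=4,fy=4,interpolation=cv2.INTER_CUBIC)
b=cv2.resize(p[185:265,90:270],None,fx=4.4,fy=4.4,interpolation=cv2.INTER_CUBIC)
C=np.zeros((352+250,792,3),np.uint8); C[:352]=b[:352,:792]; C[352:352+250,:560]=a[:250]
C=C[:600]
a2=cv2.resize(p[30:90+40,330:450],None,fx=2.4,fy=2.4,interpolation=cv2.INTER_CUBIC); C[352:592,:560]=0; C[352:592,:288]=a2[:240]
cv2.imwrite('pics/c3.png',C)
```

```text
[0.4963 0.2229 0.2316] [ 0.0481  0.0033  0.0766 -0.0081  0.0169  0.0027 -0.01  ]
[(array([394,  72,  31,  33, 786], dtype=int32), array([409.1501,  88.1399])), (array([371,  74,  32,  31, 604], dtype=int32), array([384.207 ,  90.5828]))]
```

View pics/c3.png

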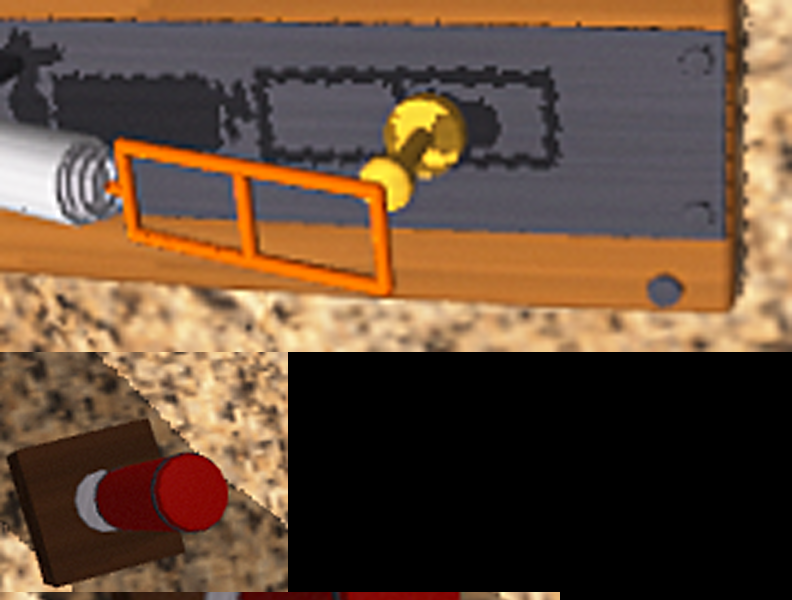

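Run:
```python
from h import *
import pickle
np.set_printoptions(precision=4,suppress=True)
s=pickle.load(open('w2.pkl','rb'))
C=lambda x,y:(x/4.4+90-.4,y/4.4+185-.4)
P=lambda x,y,z:plane(s,*C(x,y),z,True)[:2]
print('handle',plane(s,409.2,88.1,.137,True)[:2])
print('post head',P(386,184,.056),'foot',P(424,137,.02))
print('front',P(383,240,.0875),'cross',P(245,217,.0765),'rear',P(126,191,.066),'cell',P(314,229,.082))
f1=P(730,30,.012);f2=P(735,308,.012);print(f1,f2,np.degrees(np.arctan2(*(f1-f2)[::-1]))-90)
w1=P(60,34,.014);w2=P(725,34,.014);w3=P(720,238,.014);w0=P(0,20,.014);print('plate top edge dir',np.degrees(np.arctan2(*(w2-w0)[::-1])))
o,p,R=state();print(p)
```

```text
handle [0.4227 0.3432]
post head [0.511  0.1056] foot [0.5113 0.1054]
front [0.5144 0.1138] cross [0.5046 0.0758] rear [0.4935 0.039 ] cell [0.5098 0.0953]
[0.5051 0.1932] [0.5837 0.1729] 75.57170600023787
plate top edge dir 74.22776906171549
[0.4963 0.2229 0.2316]
```

Run:
```python
from h import *
o,p,R=state();print(p,yaw(R))
rows([(.085,(.4215,.344,.215),75),(.085,(.4215,.344,.082),75)])
```

```text
[0.49625013 0.22287317 0.23162846] 75.74108044231363
[0.085, 0.102, 0.099, 0.017, 0.7]
[0.085, 0.102, 0.099, 0.15, 0.7]
```

Emit:
{"name": "arm_command", "arguments": {
  "commands": [
    [[0.085, 0.025, 0.025, 0.005, 0.7], [0.085, 0.05, 0.05, 0.01, 0.7], [0.085, 0.075, 0.075, 0.015, 0.7], [0.085, 0.102, 0.099, 0.017, 0.7], [0.085, 0.102, 0.099, 0.017, 0.7], [0.085, 0.102, 0.099, 0.017, 0.7], [0.085, 0.102, 0.099, 0.017, 0.7]]
  ]
}}

```text
t: 2.93
tool_pos: [0.4257, 0.3395, 0.2141]
eef_rot: [0.135, 0.991, -0.0, 0.0]
ft_force: [-1.2, -0.7, -0.5]
finger_gap: 0.0852
gripper_force: 0.0
```

Run:
```python
from h import *
snap('wrist')
s=snap('wrist','w3'); p=s['pixels'][:,:,::-1].copy(); o,q,R=state(); print(q,yaw(R))
hsv=cv2.cvtColor(p,cv2.COLOR_BGR2HSV)
m=((hsv[...,0]<6)|(hsv[...,0]>172))&(hsv[...,1]>150)&(hsv[...,2]>60)
k,l,st,c=cv2.connectedComponentsWithStats(m.astype(np.uint8)); 
for i in range(1,k):
    if st[i,4]>100: print(st[i],c[i],plane(s,*c[i],.137,True));
```

```text
[0.42630235 0.33887332 0.21417195] 74.39196986360803
[ 271  174   35   54 1449] [287.56590752 201.67011732] [0.41498603 0.34617996 0.137     ]
```

View pics/w3.png

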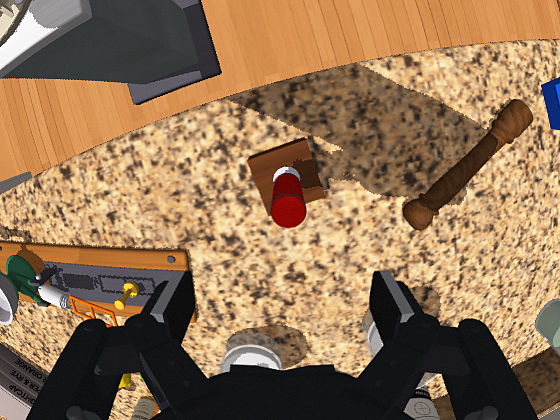

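The handle's top face is centred at about (289,211), and the fingers straddle it ahead.

Run:
```python
from h import *
s=snap('wrist'); h=plane(s,289,211,.137,True); print(h)
o,q,R=state();print(q)
rows([(.085,(h[0],h[1],.082),75)])
```

```text
[0.42213693 0.34520591 0.137     ]
[0.4262238  0.33892812 0.21420164]
[0.085, 0.006, 0.005, 0.132, -0.6]
```

Emit:
{"name": "arm_command", "arguments": {
  "commands": [
    [[0.085, 0.006, 0.005, 0.01, -0.6], [0.085, 0.006, 0.005, 0.04, -0.6], [0.085, 0.006, 0.005, 0.07, -0.6], [0.085, 0.006, 0.005, 0.1, -0.6], [0.085, 0.006, 0.005, 0.12, -0.6], [0.085, 0.006, 0.005, 0.132, -0.6], [0.085, 0.006, 0.005, 0.132, -0.6], [0.085, 0.006, 0.005, 0.132, -0.6]]
  ]
}}

```text
t: 3.75
tool_pos: [0.4202, 0.3471, 0.0824]
eef_rot: [0.129, 0.992, 0.0, -0.0]
ft_force: [0.4, 0.1, 0.7]
finger_gap: 0.0845
gripper_force: 0.0
```

Emit:
{"name": "arm_command", "arguments": {
  "commands": [
    [[0.06, 0, 0, 0, 0], [0.04, 0, 0, 0, 0], [0.02, 0, 0, 0, 0], [0.01, 0, 0, 0, 0], [0.01, 0, 0, 0, 0], [0.01, 0, 0, 0, 0], [0.01, 0, 0, 0, 0], [0.01, 0, 0, 0, 0]]
  ]
}}

```text
t: 4.42
tool_pos: [0.4207, 0.3473, 0.083]
eef_rot: [0.129, 0.992, 0.0, 0.0]
ft_force: [-0.9, -1.2, 6.7]
finger_gap: 0.0251
gripper_force: 58.5
```

Emit:
{"name": "arm_command", "arguments": {
  "commands": [
    [[0.01, 0, 0, -0.01, 0], [0.01, 0, 0, -0.03, 0], [0.01, 0, 0, -0.06, 0], [0.01, 0, 0, -0.09, 0], [0.01, 0, 0, -0.115, 0], [0.01, 0, 0, -0.115, 0], [0.01, 0, 0, -0.115, 0]]
  ]
}}

```text
t: 5.0
tool_pos: [0.4207, 0.3477, 0.199]
eef_rot: [0.129, 0.992, 0.001, 0.001]
ft_force: [0.1, -0.6, -1.7]
finger_gap: 0.0243
gripper_force: 58.7
```

Run:
```python
from h import *
o,q,R=state();print(q,yaw(R),o['ft_force'],o['finger_gap'])
snap('wrist')
o,q,R=state();print(q)
post=np.array([.511,.1055]);u=np.array([.259,.966])
rows([(.01,(*(post-.008*u),.198),75)])
```

```text
[0.42073058 0.34767067 0.19897511] 75.205952210939 [ 0.06413446 -0.60883482 -1.73056296] 0.024345222473376102
[0.42023168 0.34688111 0.19739547]
[0.01, -0.149, -0.218, -0.001, 0.2]
```

Emit:
{"name": "arm_command", "arguments": {
  "commands": [
    [[0.01, -0.015, -0.022, 0, 0], [0.01, -0.035, -0.051, 0, 0], [0.01, -0.057, -0.083, 0, 0], [0.01, -0.08, -0.117, 0, 0], [0.01, -0.103, -0.151, 0, 0], [0.01, -0.125, -0.183, 0, 0], [0.01, -0.14, -0.205, 0, 0], [0.01, -0.149, -0.218, 0, 0], [0.01, -0.149, -0.218, 0, 0], [0.01, -0.149, -0.218, 0, 0], [0.01, -0.149, -0.218, 0, 0]]
  ]
}}

```text
t: 5.97
tool_pos: [0.5077, 0.0991, 0.1964]
eef_rot: [0.128, 0.992, 0.0, -0.001]
ft_force: [0.3, 0.2, -1.6]
finger_gap: 0.0245
gripper_force: 58.9
```

Run:
```python
from h import *
s0=snap('wrist'); o,q,R=state();print(q,yaw(R),R[:,2])
s=snap('scene');t=snap('top');w=snap('wrist')
import pickle; pickle.dump((s,t,w),open('v.pkl','wb'))
f=lambda i,x,y,W,H,k:cv2.resize(i['pixels'][y:y+H,x:x+W,::-1],None,fx=k,fy=k,interpolation=cv2.INTER_CUBIC)
a=f(s,265,140,80,80,5)[:300*2-200]; b=f(t,270,150,80,80,5)
C=np.zeros((600,800,3),np.uint8); C[:400,:400]=a[:400]; C[:400,400:]=b[:400]
ww=f(w,150,150,266,66,3); C[402:600,:798]=ww
cv2.imwrite('pics/c4.png',C)
```

```text
[0.50777736 0.09960919 0.19665864] 75.32073606940493 [-1.46827024e-03  5.84644598e-04 -9.99998751e-01]
```

View pics/c4.png

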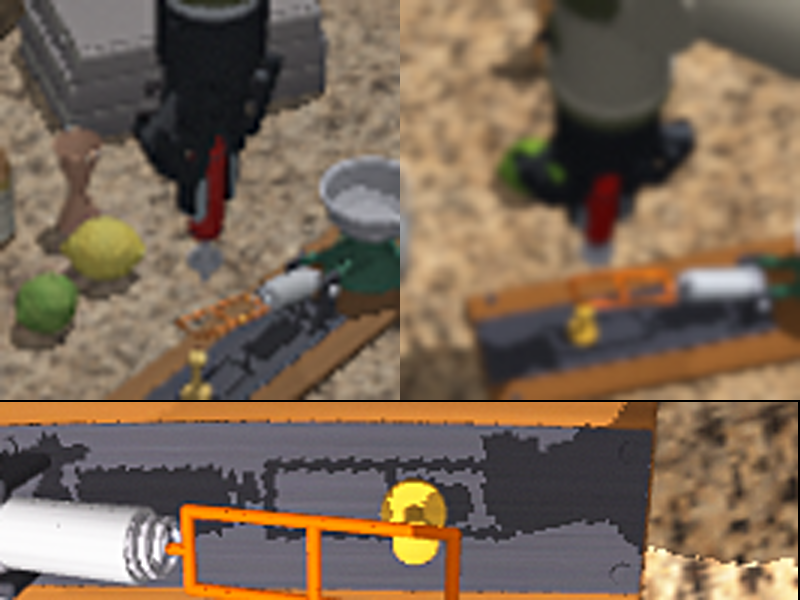

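The puller hangs just above the loop, with its disc at scene crop (207,260). I'll triangulate the disc and the handle's bottom end to check the tilt.

Run:
```python
from h import *
import pickle
np.set_printoptions(precision=4,suppress=True)
s,t,w=pickle.load(open('v.pkl','rb'))
A=lambda x,y:(x/5+265-.4,y/5+140-.4); B=lambda x,y:((x-400)/5+270-.4,y/5+150-.4)
o,q,R=state(); print(q)
T=lambda a,b:tri([ray(s,*A(*a)),ray(t,*B(*b))])
print('disc',T((207,258),(598,248))); print('handle low',T((206,228),(600,233)))
def pr(c,X):
    return cv2.projectPoints(np.array([X],float),np.array(c['rvec'],float),np.array(c['tvec'],float),np.array([[c['fx'],0,c['cx']],[0,c['fy'],c['cy']],[0,0,1.]]),None)[0].ravel()
for dz in(.054,.014,-.026,-.053,-.071):
    X=q+[0,0,dz]; a=pr(s,X);b=pr(t,X); print(dz,(a+.4-[265,140])*5,(b+.4-[270,150])*5+[400,0])
# red mask axis
for n,c in(('s',s),('t',t)):
    p=c['pixels'].astype(int); m=(p[...,0]>70)&(p[...,1]<50)&(p[...,2]<50)
    if n=='s': m[:, :290]=0;m[:,320:]=0;m[:160]=0;m[200:]=0
    else: m[:,:375]=m[:,:375]; m[:180]=0;m[202:]=0;m[:,:380]&=1
    for r in range(160,202):
        x=np.nonzero(m[r])[0]
        x=x[(x>(290 if n=='s' else 300))&(x<330)]
        if len(x)>2 and r%3==0: print(n,r,x.min(),x.max())
```

```text
[0.5082 0.0995 0.1972]
disc [0.5056 0.0971 0.1487]
handle low [0.5051 0.0978 0.176 ]
0.054 [205.4999 144.2593] [599.2038 176.6564]
0.014 [204.2586 190.4161] [596.8711 204.7269]
-0.026 [203.0653 234.7918] [594.6249 231.758 ]
-0.053 [202.2855 263.7898] [593.1551 249.4452]
-0.071 [201.7767 282.7111] [592.1953 260.9961]
s 171 307 309
s 174 307 309
s 180 307 309
s 183 306 309
s 186 304 307Traceback (most recent call last):
  File "<stdin>", line 17, in <module>
numpy._core._exceptions._UFuncOutputCastingError: Cannot cast ufunc 'bitwise_and' output from dtype('int64') to dtype('bool') with casting rule 'same_kind'
```

Emit:
{"name": "arm_command", "arguments": {
  "commands": [
    [[0.01, -0.003, 0, 0.01, 0], [0.01, -0.003, 0, 0.025, 0], [0.01, -0.003, 0, 0.04, 0], [0.01, -0.003, 0, 0.05, 0], [0.01, -0.003, 0, 0.055, 0], [0.01, -0.003, 0, 0.055, 0], [0.01, -0.003, 0, 0.055, 0]]
  ]
}}

```text
t: 6.75
tool_pos: [0.5117, 0.0977, 0.1424]
eef_rot: [0.129, 0.992, 0.0, -0.0]
ft_force: [-0.2, 0.8, -1.0]
finger_gap: 0.0249
gripper_force: 58.9
```

```bash
cat > look.py <<'E'
from h import *
import sys
np.set_printoptions(precision=4,suppress=True)
snap('wrist'); w=snap('wrist'); s=snap('scene'); t=snap('top'); o,q,R=state()
print(o['t'],q,yaw(R),o['ft_force'],o['finger_gap'])
post=np.array([.511,.1055]);u=np.array([.259,.966]);d=q[:2]-post; print('along',d@u,'lat',d@[-.966,.259])
f=lambda i,x,y,W,H,k:cv2.resize(i['pixels'][y:y+H,x:x+W,::-1],None,fx=k,fy=k,interpolation=cv2.INTER_CUBIC)
C=np.zeros((600,800,3),np.uint8); C[:300,:400]=f(s,265,165,80,60,5); C[:300,400:]=f(t,270,175,80,60,5)
C[302:600]=f(w,130,150,200,100,4)[:298]
cv2.imwrite('pics/'+sys.argv[1]+'.png',C)
E
python3 look.py c5
```

```text
6.95 [0.5121 0.0977 0.1431] 75.20133695575552 [ 0.3056  0.7141 -0.9584] 0.02488951856358826
along -0.007289473124536927 lat -0.0030490419765837333
```

View pics/c5.png

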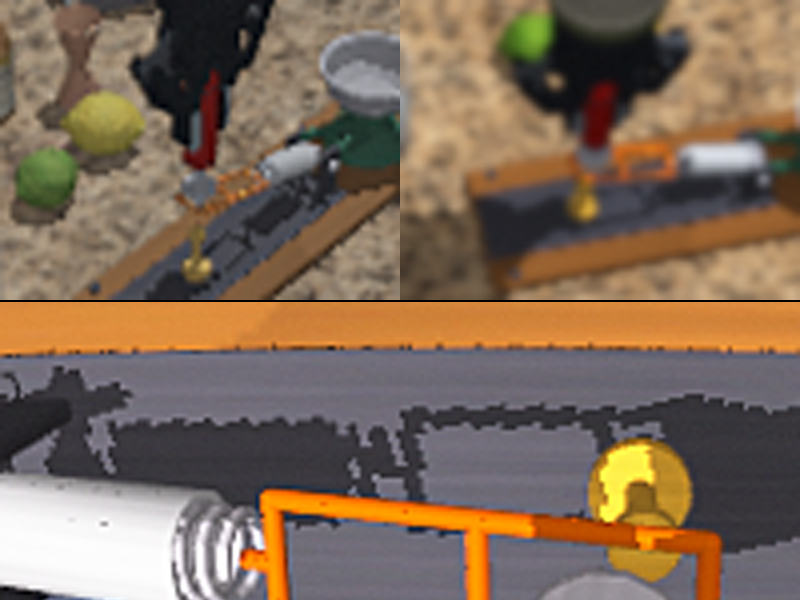

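The disc sits over the front opening, between the crossbar at (480,560) and the front bar at (715,560), so the pin is in. Next I pull.

Emit:
{"name": "arm_command", "arguments": {
  "commands": [
    [[0.01, 0, 0, 0.005, 0], [0.01, 0, 0.006, 0.005, 0], [0.01, 0, 0.014, 0.005, 0], [0.01, 0, 0.023, 0.005, 0], [0.01, 0, 0.032, 0.005, 0], [0.01, 0, 0.041, 0.005, 0], [0.01, 0, 0.05, 0.005, 0], [0.01, 0, 0.058, 0.005, 0], [0.01, 0, 0.065, 0.005, 0], [0.01, 0, 0.065, 0.005, 0], [0.01, 0, 0.065, 0.005, 0]]
  ]
}}

```text
t: 7.87
tool_pos: [0.5281, 0.1602, 0.137]
eef_rot: [0.129, 0.992, -0.0, -0.0]
ft_force: [-0.9, -5.3, -1.8]
finger_gap: 0.025
gripper_force: 59.5
```

```bash
cat > meas.py <<'E'
from h import *
np.set_printoptions(precision=4,suppress=True)
snap('wrist'); w=snap('wrist'); s=snap('scene'); t=snap('top'); o,q,R=state()
print(o['t'],q,yaw(R),o['ft_force'],o['finger_gap'])
post=np.array([.511,.1055]);u=np.array([.259,.966]);n=np.array([-.966,.259]);d=q[:2]-post; print('along',d@u,'lat',d@n)
hsv=cv2.cvtColor(np.ascontiguousarray(w['pixels'][:,:,::-1]),cv2.COLOR_BGR2HSV)
m=cv2.inRange(hsv,(8,225,150),(14,255,255)); 
k,l,st,c=cv2.connectedComponentsWithStats(m)
for i in range(1,k):
    if st[i,4]>60:
        ys,xs=np.nonzero(l==i); print('orange',st[i],c[i],'u-extent',xs.min(),xs.max())
cv2.imwrite('pics/m.png',w['pixels'][:,:,::-1])
E
python3 meas.py
```

```text
8.0667 [0.5281 0.1594 0.137 ] 75.15497115608329 [-1.7335 -5.4552 -2.0446] 0.02465754047572291
along 0.05646495090732752 lat -0.002515473807507575
orange [175 201 114  17 271] [251.7601 208.3801] u-extent 175 288
orange [175 206  52  34 116] [194.0086 229.4224] u-extent 175 226
orange [229 210  30  33  91] [236.9451 231.9341] u-extent 229 258
```

The 5.7 N along −u means about 48 mm of stretch, so the spring is caught. Now I press down.

Emit:
{"name": "arm_command", "arguments": {
  "commands": [
    [[0.01, 0, 0, 0.005, 0], [0.01, 0, 0, 0.01, 0], [0.01, 0, 0, 0.015, 0], [0.01, 0, 0, 0.02, 0], [0.01, 0, 0, 0.025, 0], [0.01, 0, 0, 0.03, 0], [0.01, 0, 0, 0.034, 0], [0.01, 0, 0, 0.037, 0], [0.01, 0, 0, 0.037, 0]]
  ]
}}

```text
t: 8.82
tool_pos: [0.5279, 0.1593, 0.0996]
eef_rot: [0.129, 0.992, -0.001, -0.001]
ft_force: [-1.7, -5.5, -0.4]
finger_gap: 0.0247
gripper_force: 59.5
```

```bash
python3 meas.py
```

```text
9.0167 [0.5283 0.1595 0.1003] 75.14751715633209 [-1.8723 -4.0973  0.4584] 0.024823599230997747
along 0.05663062533139247 lat -0.002682579382687615
orange [165 208 125  10 286] [250.3287 210.2238] u-extent 165 289
orange [168 213  21  30  64] [173.25   230.6094] u-extent 168 188
orange [226 214  34  30  75] [234.2667 234.2667] u-extent 226 259
```

Emit:
{"name": "arm_command", "arguments": {
  "commands": [
    [[0.01, 0, 0, 0.002, 0], [0.01, 0, 0, 0.004, 0], [0.01, 0, 0, 0.006, 0], [0.01, 0, 0, 0.006, 0]]
  ]
}}

```text
t: 9.35
tool_pos: [0.5281, 0.1594, 0.094]
eef_rot: [0.129, 0.992, -0.001, -0.0]
ft_force: [-1.4, -4.2, 0.5]
finger_gap: 0.0253
gripper_force: 59.5
```

```bash
cat >> meas.py <<'E'
C=np.zeros((600,800,3),np.uint8)
f=lambda i,x,y,W,H,k:cv2.resize(i['pixels'][y:y+H,x:x+W,::-1],None,fx=k,fy=k,interpolation=cv2.INTER_CUBIC)
C[:300,:400]=f(s,265,165,80,60,5); C[:300,400:]=f(t,270,175,80,60,5)
C[302:600]=f(w,120,180,200,75,4)[:298]
cv2.imwrite('pics/last.png',C)
E
python3 meas.py
```

```text
9.55 [0.5283 0.1595 0.0944] 75.14665215744908 [-0.8307 -5.192  -0.8457] 0.025192721080644288
along 0.05668345061045959 lat -0.0026952702150825473
orange [163 208 127  10 280] [251.8857 210.6393] u-extent 163 289
orange [167 214  16  30  63] [170.9683 231.6032] u-extent 167 182
orange [226 214  34  31  86] [235.2442 233.5   ] u-extent 226 259
```

View pics/last.png

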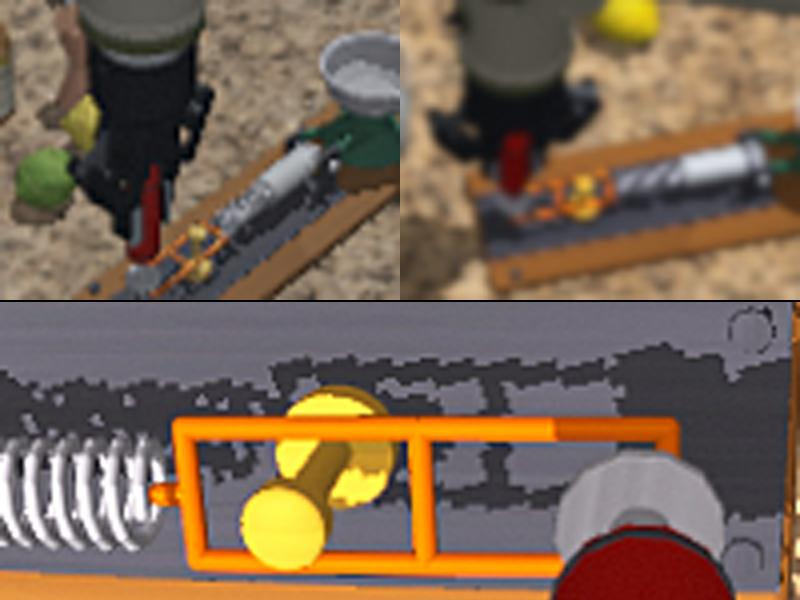

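The post stands in the rear opening and its head is above the loop. The neck crosses the loop plane at about 42 mm height. Now I draw back.

Emit:
{"name": "arm_command", "arguments": {
  "commands": [
    [[0.01, 0, -0.003, 0.002, 0], [0.01, 0, -0.006, 0.002, 0], [0.01, 0, -0.009, 0.002, 0], [0.01, 0, -0.012, 0.002, 0], [0.01, 0, -0.015, 0.002, 0], [0.01, 0, -0.018, 0.002, 0], [0.01, 0, -0.021, 0.002, 0], [0.01, 0, -0.023, 0.002, 0], [0.01, 0, -0.023, 0.002, 0], [0.01, 0, -0.023, 0.002, 0]]
  ]
}}

```text
t: 10.38
tool_pos: [0.5224, 0.1386, 0.0926]
eef_rot: [0.129, 0.992, 0.0, 0.0]
ft_force: [0.1, 0.6, 0.7]
finger_gap: 0.0247
gripper_force: 59.2
```

```bash
python3 meas.py
```

```text
10.5833 [0.5224 0.1386 0.0925] 75.2250403143198 [0.5633 0.7665 0.9445] 0.024490524582179454
along 0.034891665895155126 lat -0.002487865160153037
orange [173 209 127  17 339] [264.1357 211.6814] u-extent 173 299
orange [176 214  39  31  83] [185.7229 234.1928] u-extent 176 214
orange [232 214  29  31 135] [239.1185 231.0741] u-extent 232 260
```

The horizontal force is gone, so the crossbar now bears on the neck and the pin is free. I lift straight up.

Emit:
{"name": "arm_command", "arguments": {
  "commands": [
    [[0.01, 0, 0, -0.003, 0], [0.01, 0, 0, -0.008, 0], [0.01, 0, 0, -0.014, 0], [0.01, 0, 0, -0.022, 0], [0.01, 0, 0, -0.03, 0], [0.01, 0, 0, -0.05, 0], [0.01, 0, 0, -0.075, 0], [0.01, 0, 0, -0.1, 0], [0.01, 0, 0, -0.105, 0], [0.01, 0, 0, -0.105, 0]]
  ]
}}

```text
t: 11.42
tool_pos: [0.5236, 0.1387, 0.2001]
eef_rot: [0.129, 0.992, 0.001, 0.002]
ft_force: [-0.1, -0.4, -1.4]
finger_gap: 0.0248
gripper_force: 59.2
```

```bash
python3 meas.py
python3 - <<'E'
from h import *
rows([(.01,(.4207,.3473,.198),75)])
import cv2
w=snap('wrist'); hsv=cv2.cvtColor(np.ascontiguousarray(w['pixels'][:,:,::-1]),cv2.COLOR_BGR2HSV)
post=np.array([.511,.1055]);u=np.array([.259,.966])
m=cv2.inRange(hsv,(8,225,150),(14,255,255)); k,l,st,c=cv2.connectedComponentsWithStats(m); i=1+np.argmax(st[1:,4])
ys,xs=np.nonzero(l==i)
for x in (xs.min(),xs.max()):
    y=ys[xs==x].mean(); P=plane(w,x,y,.043,True)[:2]-post; print('loop end s',P@u,P@[-.966,.259])
E
```

```text
11.6167 [0.5216 0.1377 0.1961] 75.1947429536077 [-0.6918  0.0433 -1.059 ] 0.02481077561277756
along 0.033834047061319296 lat -0.0019277232046084462
[0.01, 0.151, 0.177, -0.002, 0.2]
loop end s -0.03477910867361877 0.005382947873729839
loop end s -0.006313844361410975 -0.010690296617365397
```

The loop's rear end is at s≈−35 mm, which matches the hooked position. Unhooked it would be near −70 mm. I take the puller back over its stand.

Emit:
{"name": "arm_command", "arguments": {
  "commands": [
    [[0.01, 0.014, 0.016, 0, 0], [0.01, 0.035, 0.041, 0, 0], [0.01, 0.06, 0.07, 0, 0], [0.01, 0.085, 0.1, 0, 0], [0.01, 0.11, 0.129, 0, 0], [0.01, 0.132, 0.155, 0, 0], [0.01, 0.146, 0.171, 0, 0], [0.01, 0.151, 0.177, 0, 0], [0.01, 0.151, 0.177, 0, 0], [0.01, 0.151, 0.177, 0, 0], [0.01, 0.151, 0.177, 0, 0]]
  ]
}}

```text
t: 12.58
tool_pos: [0.4227, 0.3459, 0.1967]
eef_rot: [0.13, 0.992, -0.001, -0.0]
ft_force: [-0.3, 0.1, -1.9]
finger_gap: 0.0247
gripper_force: 59.2
```

Run:
```python
from h import *
snap('wrist');w=snap('wrist'); s=snap('scene');t=snap('top');o,q,R=state();print(q,yaw(R))
rows([(.01,(.4207,.3473,.084),75)])
def cen(c,m0):
    k,l,st,ce=cv2.connectedComponentsWithStats(m0.astype(np.uint8)); i=1+np.argmax(st[1:,4]); return st[i],ce[i]
# dark wood stand outline in wrist view
p=np.ascontiguousarray(w['pixels'][:,:,::-1]);hsv=cv2.cvtColor(p,cv2.COLOR_BGR2HSV)
m=cv2.inRange(hsv,(4,110,25),(14,220,110)); st,c=cen(w,m); print(st,c)
cv2.imwrite('pics/m2.png',p)
# grey disc rays in wrist
m=(hsv[...,1]<30)&(hsv[...,2]>110); m[:150]=0;m[330:]=0;m[:,:230]=0;m[:,330:]=0; st,c=cen(w,m);print('disc',st,c,plane(w,*c,q[2]-.05,True))
```

```text
[0.42245925 0.34652774 0.1972461 ] 75.06514278973452
[0.01, 0.002, 0.0, 0.113, 0.1]
[ 402  106  133  136 2934] [462.78050443 178.85719155]
disc [259 217  42  28 668] [279.56886228 228.97005988] [0.41953005 0.34505955 0.1472461 ]
```

Emit:
{"name": "arm_command", "arguments": {
  "commands": [
    [[0.01, 0.001, 0, 0.02, 0], [0.01, 0.001, 0, 0.045, 0], [0.01, 0.001, 0, 0.07, 0], [0.01, 0.001, 0, 0.085, 0], [0.01, 0.001, 0, 0.093, 0], [0.01, 0.001, 0, 0.1, 0], [0.01, 0.001, 0, 0.105, 0], [0.01, 0.001, 0, 0.105, 0]]
  ]
}}

```text
t: 13.45
tool_pos: [0.4207, 0.3479, 0.0921]
eef_rot: [0.129, 0.992, -0.0, -0.0]
ft_force: [0.1, -0.3, -1.6]
finger_gap: 0.0247
gripper_force: 59.2
```

Emit:
{"name": "arm_command", "arguments": {
  "commands": [
    [[0.01, 0, 0, 0.003, 0], [0.01, 0, 0, 0.006, 0], [0.01, 0, 0, 0.008, 0], [0.01, 0, 0, 0.0095, 0], [0.01, 0, 0, 0.0095, 0]]
  ]
}}

```text
t: 13.87
tool_pos: [0.4208, 0.3481, 0.0831]
eef_rot: [0.129, 0.992, 0.0, 0.0]
ft_force: [0.3, 0.3, -1.0]
finger_gap: 0.0248
gripper_force: 59.4
```

Emit:
{"name": "arm_command", "arguments": {
  "commands": [
    [[0.01, 0, 0, 0.001, 0], [0.01, 0, 0, 0.002, 0], [0.01, 0, 0, 0.002, 0]]
  ]
}}

```text
t: 14.12
tool_pos: [0.4211, 0.3483, 0.0829]
eef_rot: [0.129, 0.992, 0.0, 0.001]
ft_force: [-4.0, -6.5, 18.2]
finger_gap: 0.0248
gripper_force: 61.8
```

The disc is seated. I release slowly and go straight up.

Emit:
{"name": "arm_command", "arguments": {
  "commands": [
    [[0.01, 0, 0, -0.002, 0], [0.03, 0, 0, -0.002, 0], [0.04, 0, 0, -0.002, 0], [0.06, 0, 0, -0.002, 0], [0.085, 0, 0, -0.002, 0], [0.085, 0, 0, -0.002, 0], [0.085, 0, 0, -0.002, 0], [0.085, 0, 0, -0.002, 0], [0.085, 0, 0, -0.002, 0]]
  ]
}}

```text
t: 14.87
tool_pos: [0.4206, 0.348, 0.0828]
eef_rot: [0.129, 0.992, 0.0, -0.0]
ft_force: [-0.3, -0.2, 0.4]
finger_gap: 0.085
gripper_force: 0.0
```

Emit:
{"name": "arm_command", "arguments": {
  "commands": [
    [[0.085, 0, 0, -0.02, 0], [0.085, 0, 0, -0.05, 0], [0.085, 0, 0, -0.08, 0], [0.085, 0, 0, -0.11, 0], [0.085, 0, 0, -0.14, 0], [0.085, 0, 0, -0.155, 0], [0.085, 0, 0, -0.155, 0], [0.085, 0, 0, -0.155, 0]]
  ]
}}

```text
t: 15.53
tool_pos: [0.4209, 0.3483, 0.2385]
eef_rot: [0.129, 0.992, 0.001, 0.001]
ft_force: [-0.1, -0.4, -0.8]
finger_gap: 0.085
gripper_force: 0.0
```

Run:
```python
from h import *
np.set_printoptions(precision=4,suppress=True)
snap('wrist');w=snap('wrist'); s=snap('scene');t=snap('top');o,q,R=state();print(o['t'],q,o['ft_force'],o['finger_gap'])
rs=[]
for n,c,z in(('s',s,0),('t',t,0)):
    p=c['pixels'].astype(int); m=((p[...,0]>70)&(p[...,1]<45)&(p[...,2]<50)).astype(np.uint8)
    k,l,st,ce=cv2.connectedComponentsWithStats(m); i=1+np.argmax(st[1:,4]); print(n,st[i],ce[i]); rs.append(ray(c,*ce[i]))
print('grip',tri(rs))
hsv=cv2.cvtColor(np.ascontiguousarray(w['pixels'][:,:,::-1]),cv2.COLOR_BGR2HSV)
m=cv2.inRange(hsv,(8,225,150),(14,255,255)); m[:, 250:]=0
ys,xs=np.nonzero(m); keep=(ys>200)&(ys<350); ys,xs=ys[keep],xs[keep]
post=np.array([.511,.1055]);u=np.array([.259,.966])
P=np.array([plane(w,x,y,.043,True)[:2]-post for x,y in zip(xs,ys)]); a=P@u;b=P@[-.966,.259]; ok=abs(b)<.02
print('loop s range',np.percentile(a[ok],[1,99]),'lat',np.percentile(b[ok],[1,99]))
hist,e=np.histogram(a[ok&(abs(b)<.006)],bins=np.arange(-.08,.09,.005)); print([(round(e[i],3),int(hist[i])) for i in range(len(hist)) if hist[i]])
```

```text
15.7333 [0.4202 0.3475 0.2365] [ 0.1273 -0.2084 -0.0592] 0.08523707480607755
s [293 245   8  21 139] [296.5827 254.6331]
t [255 246  11  13  82] [260.7073 252.2195]
grip [0.4184 0.347  0.0983]
loop s range [-0.0394  0.0473] lat [-0.013   0.0156]
[(np.float64(-0.045), 2), (np.float64(-0.04), 6), (np.float64(-0.035), 6), (np.float64(0.0), 4), (np.float64(0.005), 9)]
```

The puller is upright at its original spot. The loop's crossbar is at s≈+6 mm and its ends at −37 and +47 mm, so it is hooked. Handing in.

```bash
python3 -c "
from bench import arm
print(arm.close_job())"
```

```text
the job is handed in; nothing more can be done
None
```

The spring is hooked under the post's head, the puller stands upright in its own stand again, and the job was handed in at about 16 s; no verdict came back.

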